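# Scoop the kiln spacers against the batten

### The job

Take the flat scoop by its blue grip bar and push it along the bench so that the two terracotta kiln spacers are trapped against the wooden batten and ride up into the scoop; do not handle the spacers with the fingers. Lift the loaded scoop clear, higher than the batten, then set it down level on the middle of the round plaster bat beside the batten and let go, with both spacers still in it.

Things in the scene. Friction and masses are not known exactly. Their poses are not given: they have to be found in the camera images.
- scoop_grip (a point): Loose flat steel scoop, 250 g; point = centre of its blue grip bar, 63 mm above the flat underside. x to the open mouth, z up. Bar: x -53 to 35, 20 wide (y), 26 high, free space below. Pan 126 wide, floor 4 thick, walls 28 high from x -55 to 40, then the floor slopes to a straight lip 1.5 thick on the bench at x = 81. Starts on the bench to the right, mouth roughly away from the robot.
- spacer_a_center (a point): Terracotta-coloured kiln spacer, 30 g, one of two: disc 36 mm across, 14 high, lying on the bench in front of the batten; point = its centre, 7 mm up. Its underside tapers over the lowest 4 mm to a foot 16 mm across, so that the scoop's lip runs under it once the batten holds it back.
- spacer_b_center (a point): Centre of the second terracotta spacer, like the first, 40 to 55 mm from it: both fit side by side across the scoop. (A white spacer of the same shape, farther right along the batten, over 60 mm off, is not part of the job.)
- batten_foot (a point): Fixed wooden batten, an upright wall 340 mm long (y +-170), 40 high, 25 thick; point = middle of its face at bench level. The face, towards the robot, is the plane x = 0; +x points into the batten, away from the robot, z up. Fixed with it, to its left: the plaster bat, a white disc 190 mm across, 18 high, centre at x = -120, y = 285 mm of this frame.
Not all that is in view belongs to the job. Leave any green look-alike of the part that bears spacer_a_center alone. Leave any turquoise look-alike of the part that bears spacer_b_center alone.

How it is judged:
On the way, in this order (a step that is already met when the one before it is completed fails the run):
1. both terracotta spacers are in the scoop, with the scoop still down on the bench and its mouth at the batten (x of spacer_a_center in the frame of scoop_grip between -0.055 and 0.073 m and y of spacer_a_center in the frame of scoop_grip between -0.063 and 0.063 m and z of spacer_a_center in the frame of scoop_grip between -0.059 and -0.025 m and x of spacer_b_center in the frame of scoop_grip between -0.055 and 0.073 m and y of spacer_b_center in the frame of scoop_grip between -0.063 and 0.063 m and z of spacer_b_center in the frame of scoop_grip between -0.059 and -0.025 m and height (world z) of scoop_grip below 0.08 m and x of scoop_grip in the frame of batten_foot above -0.125 m), for 0.1 s.
2. the scoop is lifted clear, its underside higher than the batten, with both spacers in it (x of spacer_a_center in the frame of scoop_grip between -0.055 and 0.073 m and y of spacer_a_center in the frame of scoop_grip between -0.063 and 0.063 m and z of spacer_a_center in the frame of scoop_grip between -0.059 and -0.025 m and x of spacer_b_center in the frame of scoop_grip between -0.055 and 0.073 m and y of spacer_b_center in the frame of scoop_grip between -0.063 and 0.063 m and z of spacer_b_center in the frame of scoop_grip between -0.059 and -0.025 m and height (world z) of scoop_grip above 0.105 m), for 0.2 s.
At the end, for the whole second after the job is handed in: The scoop stands still and level (within 7 degrees) on the plaster bat, its grip bar's centre within 40 mm of the bat's centre along and across, released, with both terracotta spacers in it (their centres at least 8 mm inside the lip) (x of spacer_a_center in the frame of scoop_grip between -0.055 and 0.073 m and y of spacer_a_center in the frame of scoop_grip between -0.063 and 0.063 m and z of spacer_a_center in the frame of scoop_grip between -0.059 and -0.025 m and x of spacer_b_center in the frame of scoop_grip between -0.055 and 0.073 m and y of spacer_b_center in the frame of scoop_grip between -0.063 and 0.063 m and z of spacer_b_center in the frame of scoop_grip between -0.059 and -0.025 m and x of scoop_grip in the frame of batten_foot between -0.16 and -0.08 m and y of scoop_grip in the frame of batten_foot between 0.245 and 0.325 m and height (world z) of scoop_grip between 0.074 and 0.088 m and angle between scoop_grip's own z axis and vertical below 0.12 rad and linear speed of scoop below 0.02 m/s); the robot touches nothing.
It fails at once if the fingers press on a terracotta spacer (contact force between the fingers and spacer_a above 1 N or contact force between the fingers and spacer_b above 1 N).
It also fails if it takes over 51 s, if anything falls off the work surface, if the arm or the gripper's body presses on something with over 40 N, if the wrist force passes 120 N, or if a joint passes its speed limit or range.

### The arm

A 7-joint arm with a two-finger parallel gripper is mounted at the origin on the work surface. World frame = base frame: x ahead of the robot, y to its left, z up, the work surface at z = 0. Lengths are in m, angles in rad, forces in N, time in s.
With the tool pointing down it reaches from about 0.425 to 0.925 m from the base axis. Payload 6.8 kg.
Tool frame: the origin (TCP) lies midway between the tips of the shut fingers; the grasp point (between the pads) lies 19 mm behind it; z points along the fingers, y is the direction in which the jaws open and shut (so a half turn about z gives the same grasp; the last joint's range is limited). The gripper opens to 85 mm and grips with 20 to 120 N. Pads are 22 mm wide; open, the fingers measure 114 mm over their backs; the gripper's body (76 mm by 85 mm) begins 54 mm behind the grasp point. The pads swing forward as they close: fully open they stand 13 mm farther back than shut.
Start: joints at [-0.108, 0.477, 0.022, 1.555, -0.011, 1.109, -0.083], TCP at [0.675, 0, 0.231] pointing down, gripper open.
Joint ranges: [-2.96, 2.96], [-0.34, 2.1], [-1.41, 1.46], [0.24, 2.44], [-1.37, 4.51], [0.17, 1.92], [-2.96, 2.96]. Speed limits (rad/s): [2.39, 2.39, 3.14, 3.14, 3.14, 3.14, 3.14].

### API

Orientations are given as a unit quaternion [w, x, y, z].
In Python, from station import readout, eyes, ticket gives the robot as it stands. The module is installed in compiled form; this text tells all that it offers.
- The arm moves only by the shell command python3 -m crank 'ROWS' [FORCE]. ROWS is JSON, a list of rows, each an object of numbers: "jaw": the opening in per cent of the stroke, from 0 (shut) to 100 (fully open); "x", "y", "z": the shift along the tool's x, y, z in mm; "ax", "ay", "az": the turn, a rotation vector about the tool's x, y, z in degrees. In form: [{"jaw": .., "x": .., "y": .., "z": .., "ax": .., "ay": .., "az": ..}, ...]. A call has 1 to 12 rows; each row shifts and turns the commanded pose from where the row before left it, along the tool's axes as they then stand; what a row does not reach is not made up. A row lasts 1/8 s, in which the tool goes at most 62.5 mm and 10.7 degrees, less where a joint would pass 70% of its speed; a pose out of reach is approached as far as the arm can. A call with a gripper value outside its range is refused whole. The fingers move at their own pace and stop on an object; FORCE is the grip in N (left out, the last holds). Time passes only in rows, so rows that do not move let the fingers close. It gives the time, the measured TCP pose, the force and the opening at its end, in the units of the state.
- readout.get_obs(): the state, without advancing time (a new reading comes with each control period).
- eyes.read_camera(name): name is "scene" or "side" or "wrist"; returns (picture, depth): 420x560x3 uint8, red, green, blue; 420x560 float32, m along the optical axis (not along the pixel's ray), 0 where there is no reading.
- eyes.calibration(name): a dict with "fx", "fy", "cx", "cy" (pixels), "k1" (the pictures are not rectified: a ray, as slopes to the right and down, at radius r is drawn at 1 + k1 r^2 times it, then the intrinsics apply), "R" (3x3) and "t" (3): a world point X has camera coordinates R X + t. Camera axes: x right, y down, z forward; pixel columns grow to the right and rows downward; lengths in m; the calibration is good to about 2 mm. A picture is of the moment at which its call begins: read the wrist's pose just before it. calibration takes no time and is no camera call; for the wrist camera it gives the pose at the moment of the call.
- ticket.hand_in(): hands the job in, once; it reports no verdict.
The state is a dict: "t": time; "q": joint angles; "joint_vel": joint speeds; "joint_torque": joint torques, N m; "eef_pos": TCP position; "tool_rot": TCP orientation; "contact_force": force on the tool from outside, world axes, zero at the start; "torque": the same for the moment, N m; "gripper_width": opening from 0.0 (shut) to 1.0 (fully open).
Only numpy, scipy, OpenCV 4.12 (cv2) and the standard library are available. Lean on these libraries where they do the work, as an engineer would, in place of code of your own. Each camera call takes 0.05 s, during which the arm holds its last target. There are 200 camera calls.

## Working session

There is one attempt and no reset: what is moved stays moved. The work goes in short steps, Python scripts to look and compute and a shell command to move; the robot and the scene stay as the last step left them, time stands still between calls to the robot, and variables do not carry over. Pictures are saved under pics/ and viewed, about 8 in all and at most 12, crops included, and the job is handed in when it is done.

```bash
mkdir -p pics
cat > h.py <<'E'
import numpy as np, cv2
from station import readout, eyes, ticket
from scipy.spatial.transform import Rotation as Ro
def snap(n,f=None):
    c=eyes.calibration(n); p,d=eyes.read_camera(n)
    if f: cv2.imwrite('pics/'+f,p[:,:,::-1]); 
    return p,d,c
def cloud(d,c):
    h,w=d.shape; u,v=np.meshgrid(np.arange(w),np.arange(h))
    x=(u-c['cx'])/c['fx']; y=(v-c['cy'])/c['fy']; X,Y=x.copy(),y.copy()
    for _ in range(8):
        s=1+c['k1']*(X*X+Y*Y); X,Y=x/s,y/s
    P=np.stack([X*d,Y*d,d],-1)
    W=(P-np.array(c['t']))@np.array(c['R'])
    W[d==0]=np.nan
    return W
E
python3 - <<'E'
from h import *
for n in('scene','side'):
    p,d,c=snap(n,n+'.png'); np.savez(n,p=p,W=cloud(d,c)); print(n,(-np.array(c['R']).T@c['t']).round(2))
o=readout.get_obs();print(o['t'],o['eef_pos'],o['tool_rot'],o['contact_force'])
E
```

```text
scene [ 1.02 -0.22  0.54]
side [0.36 0.38 0.43]
0.1 [6.74459339e-01 7.15473604e-06 2.30447823e-01] [-5.34104251e-04  7.07085970e-01  7.07127109e-01 -6.30845626e-04] [-0.33853471 -0.42341415 -0.4168529 ]
```

View pics/scene.png

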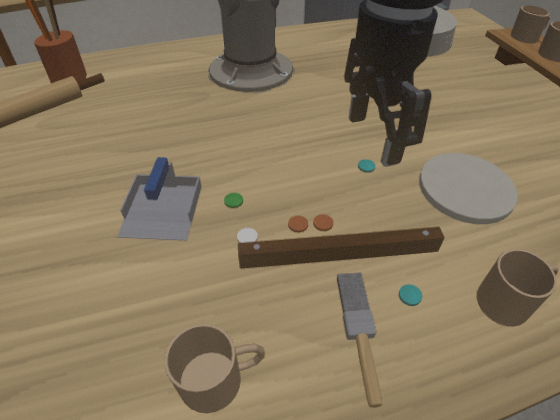

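View pics/side.png

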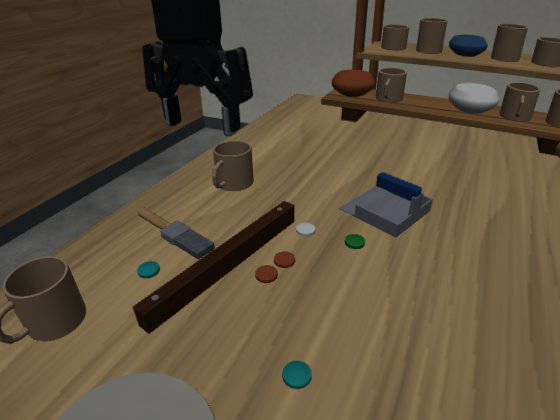

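```bash
cat > seg.py <<'E'
from h import *
def comps(p,W,name,lo,hi,zr,amin=25):
    hsv=cv2.cvtColor(p,cv2.COLOR_RGB2HSV); m=cv2.inRange(hsv,np.array(lo),np.array(hi))
    z=np.nan_to_num(W[...,2],nan=-9); m=((m>0)&(z>zr[0])&(z<zr[1])).astype(np.uint8)
    n,l,st,ce=cv2.connectedComponentsWithStats(m)
    for i in range(1,n):
        if st[i,4]<amin: continue
        Q=W[l==i]; a,b=np.percentile(Q,2,0),np.percentile(Q,98,0)
        r=cv2.minAreaRect((Q[:,:2]*1000).astype(np.float32))
        print(name,st[i,4],ce[i].round(),'min',a.round(3),'max',b.round(3),'rect',np.round(r[0]),np.round(r[1]),round(r[2],1))
if __name__=='__main__':
    for n in('scene','side'):
        f=np.load(n+'.npz');p,W=f['p'],f['W'];print(n)
        comps(p,W,'blue',(105,120,30),(130,255,255),(.03,.1))
        comps(p,W,'terra',(0,120,60),(11,255,255),(.006,.02))
        comps(p,W,'green',(50,120,40),(75,255,255),(.004,.03))
        comps(p,W,'white/grey',(0,0,120),(179,60,255),(.008,.03),60)
        comps(p,W,'batten',(0,40,0),(30,255,160),(.034,.046),100)
        z=W[...,2];m=(z>.02)&(z<.05)&(W[...,0]>.4)&(W[...,1]<-.2);comps(p,W,'scoop',(0,0,0),(179,110,255),(.02,.04),60)
        comps(p,W,'bat',(0,0,60),(179,60,255),(.012,.025),300)
E
python3 seg.py
```

```text
scene
blue 48 [151. 184.] min [ 0.469 -0.302  0.075] max [ 0.494 -0.284  0.078] rect [ 479. -293.] [15. 30.] 68.3
terra 29 [81. 76.] min [-0.115 -0.474  0.008] max [-0.077 -0.453  0.019] rect [ -95. -461.] [ 8. 44.] 58.8
terra 192 [323. 222.] min [ 0.584 -0.032  0.01 ] max [ 0.612 -0.002  0.016] rect [598. -17.] [32. 31.] 69.0
terra 206 [298. 223.] min [ 0.571 -0.076  0.008] max [ 0.602 -0.046  0.016] rect [586. -60.] [32. 33.] 72.0
white/grey 754 [251.  73.] min [-0.061 -0.11   0.011] max [0.109 0.108 0.017] rect [21. -3.] [227. 189.] 82.9
white/grey 4701 [469. 185.] min [0.51  0.209 0.017] max [0.678 0.376 0.021] rect [592. 293.] [186. 188.] 79.4
white/grey 252 [247. 235.] min [ 0.571 -0.17   0.01 ] max [ 0.601 -0.137  0.016] rect [ 586. -154.] [31. 36.] 1.6
white/grey 541 [361. 322.] min [ 0.78  -0.056  0.019] max [ 0.816 -0.018  0.023] rect [798. -36.] [38. 37.] 74.6
batten 178 [519.  59.] min [0.057 0.741 0.035] max [0.353 0.749 0.046] rect [203. 748.] [ 16. 318.] 89.8
batten 163 [65. 71.] min [-0.112 -0.545  0.034] max [-0.068 -0.452  0.046] rect [ -92. -497.] [ 48. 100.] 9.3
b
[... 4054 characters left out ...]
 max [ 0.829 -0.186  0.039] rect [ 799. -235.] [102.  42.] 57.6
scoop 485 [397. 213.] min [ 0.393 -0.329  0.02 ] max [ 0.517 -0.209  0.038] rect [ 454. -283.] [130.  95.] 69.1
scoop 251 [175. 229.] min [ 0.777 -0.056  0.02 ] max [ 0.815 -0.016  0.023] rect [795. -36.] [39. 43.] 77.6
scoop 131 [ 42. 288.] min [0.855 0.171 0.03 ] max [0.869 0.205 0.04 ] rect [864. 187.] [40.  9.] 70.0
scoop 911 [ 46. 323.] min [0.788 0.171 0.02 ] max [0.832 0.272 0.04 ] rect [813. 222.] [111.  38.] 67.6
bat 767 [186. 236.] min [ 0.716 -0.052  0.017] max [ 0.814 -0.004  0.023] rect [768. -29.] [ 41. 110.] 76.6
bat 5260 [141. 400.] min [0.544 0.206 0.017] max [0.68  0.294 0.021] rect [621. 239.] [174.  60.] 28.1
```

```bash
python3 -m crank '[{"x":-35,"y":-26.5},{"x":-35,"y":-26.5},{"x":-35,"y":-26.5},{"x":-35,"y":-26.5},{"x":-35,"y":-26.5},{"x":-35,"y":-26.5},{"x":-35,"y":-26.5},{"x":-36,"y":-26},{"az":-9.2},{"az":-9.2},{"az":-9.2},{"az":-9.2}]'
python3 -m crank '[{"az":-9.2},{"az":-9.2},{"az":-9.2},{"az":-9.2},{"jaw":80}]'
cat > look.py <<'E'
from h import *; from seg import comps; import sys
o=readout.get_obs(); p,d,c=snap('wrist',sys.argv[1]); W=cloud(d,c); np.savez('wrist',p=p,W=W)
print(o['t'],o['eef_pos'].round(4) if hasattr(o['eef_pos'],'round') else o['eef_pos'])
q=o['tool_rot']; M=Ro.from_quat([q[1],q[2],q[3],q[0]]).as_matrix(); print(M.round(3))
comps(p,W,'blue',(105,120,30),(130,255,255),(.03,.1))
comps(p,W,'bluetop',(105,120,30),(130,255,255),(.071,.09))
comps(p,W,'terra',(0,120,60),(11,255,255),(.006,.04))
E
python3 look.py w1.png
```

```text
0.1 [0.6745 0.     0.2304]
[[-0.     1.    -0.002]
 [ 1.     0.    -0.   ]
 [-0.    -0.002 -1.   ]]
blue 348 [109. 409.] min [ 0.438 -0.296  0.07 ] max [ 0.473 -0.272  0.079] rect [ 457. -282.] [20. 42.] 70.1
bluetop 332 [109. 409.] min [ 0.438 -0.296  0.072] max [ 0.473 -0.272  0.079] rect [ 457. -282.] [20. 42.] 70.1
terra 747 [212. 185.] min [ 0.58 -0.03  0.01] max [0.61  0.001 0.016] rect [595. -15.] [35. 34.] 61.9
terra 672 [206. 222.] min [ 0.569 -0.074  0.01 ] max [ 0.6   -0.043  0.017] rect [584. -59.] [34. 34.] 65.6schema error: expected keys jaw, x, y, z, ax, ay, az
schema error: expected keys jaw, x, y, z, ax, ay, az
```

View pics/w1.png

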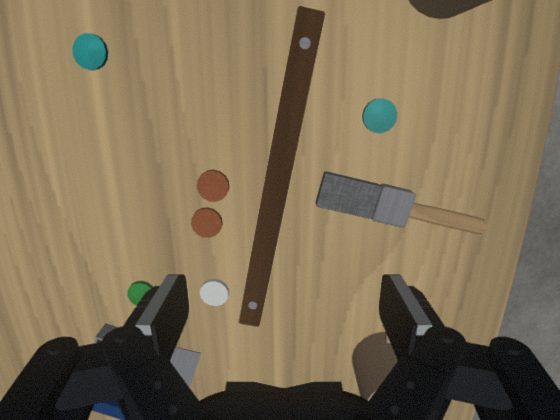

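The wrist view shows the terracotta spacers at (212,185) and (206,222), the white one at (214,293), and the scoop at lower left. Both moves were refused because each row must carry every key.

```bash
python3 -m crank '[{"jaw":100,"x":-35,"y":-26.5,"z":0,"ax":0,"ay":0,"az":0},{"jaw":100,"x":-35,"y":-26.5,"z":0,"ax":0,"ay":0,"az":0},{"jaw":100,"x":-35,"y":-26.5,"z":0,"ax":0,"ay":0,"az":0},{"jaw":100,"x":-35,"y":-26.5,"z":0,"ax":0,"ay":0,"az":0},{"jaw":100,"x":-35,"y":-26.5,"z":0,"ax":0,"ay":0,"az":0},{"jaw":100,"x":-35,"y":-26.5,"z":0,"ax":0,"ay":0,"az":0},{"jaw":100,"x":-35,"y":-26.5,"z":0,"ax":0,"ay":0,"az":0},{"jaw":100,"x":-36,"y":-26,"z":0,"ax":0,"ay":0,"az":0},{"jaw":100,"x":0,"y":0,"z":0,"ax":0,"ay":0,"az":-9.2},{"jaw":100,"x":0,"y":0,"z":0,"ax":0,"ay":0,"az":-9.2},{"jaw":100,"x":0,"y":0,"z":0,"ax":0,"ay":0,"az":-9.2},{"jaw":100,"x":0,"y":0,"z":0,"ax":0,"ay":0,"az":-9.2}]'
python3 -m crank '[{"jaw":100,"x":0,"y":0,"z":0,"ax":0,"ay":0,"az":-9.2},{"jaw":100,"x":0,"y":0,"z":0,"ax":0,"ay":0,"az":-9.2},{"jaw":100,"x":0,"y":0,"z":0,"ax":0,"ay":0,"az":-9.2},{"jaw":100,"x":0,"y":0,"z":0,"ax":0,"ay":0,"az":-9.2},{"jaw":80,"x":0,"y":0,"z":0,"ax":0,"ay":0,"az":0},{"jaw":80,"x":0,"y":0,"z":0,"ax":0,"ay":0,"az":0}]'
python3 look.py w2.png
```

```text
t: 1.65
eef_pos: [0.4633, -0.2809, 0.2311]
tool_rot: [-0.0, 0.445, 0.895, 0.0]
contact_force: [-0.0, -0.3, -0.3]
gripper_width: 0.999
t: 2.4
eef_pos: [0.4634, -0.281, 0.2312]
tool_rot: [-0.0, 0.144, 0.99, 0.0]
contact_force: [-0.0, -0.7, 0.8]
gripper_width: 0.805
2.4 [ 0.4634 -0.281   0.2312]
[[-0.958  0.285 -0.   ]
 [ 0.285  0.958  0.   ]
 [ 0.     0.    -1.   ]]
blue 1890 [279. 176.] min [ 0.413 -0.301  0.076] max [ 0.49  -0.264  0.079] rect [ 452. -283.] [19. 86.] 70.0
bluetop 1890 [279. 176.] min [ 0.413 -0.301  0.076] max [ 0.49  -0.264  0.079] rect [ 452. -283.] [19. 86.] 70.0
terra 607 [529. 215.] min [ 0.577 -0.032  0.009] max [ 0.609 -0.001  0.016] rect [594. -16.] [34. 34.] 54.6
terra 623 [493. 218.] min [ 0.567 -0.076  0.01 ] max [ 0.598 -0.045  0.016] rect [584. -60.] [35. 33.] 32.4
```

View pics/w2.png

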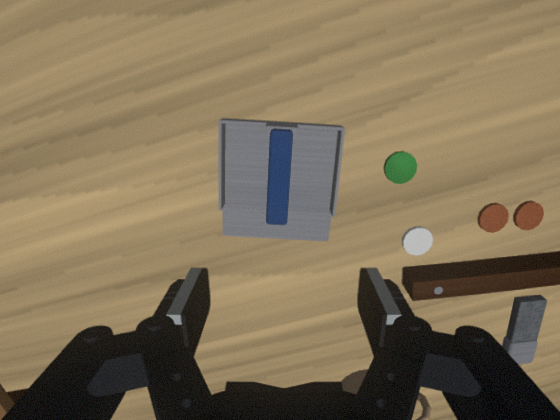

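The wrist view shows the scoop with its bar running from (281,129) to (277,224), about 2.5° off the tool. The green disc is at (400,167). I'll correct the angle, descend and grip.

```bash
python3 -m crank '[{"jaw":90,"x":1,"y":-5,"z":0,"ax":0,"ay":0,"az":2.5},{"jaw":90,"x":0,"y":0,"z":40,"ax":0,"ay":0,"az":0},{"jaw":90,"x":0,"y":0,"z":40,"ax":0,"ay":0,"az":0},{"jaw":90,"x":0,"y":0,"z":40,"ax":0,"ay":0,"az":0},{"jaw":90,"x":0,"y":0,"z":35,"ax":0,"ay":0,"az":0},{"jaw":90,"x":0,"y":0,"z":20,"ax":0,"ay":0,"az":0},{"jaw":90,"x":0,"y":0,"z":10,"ax":0,"ay":0,"az":0},{"jaw":90,"x":0,"y":0,"z":0,"ax":0,"ay":0,"az":0},{"jaw":0,"x":0,"y":0,"z":0,"ax":0,"ay":0,"az":0},{"jaw":0,"x":0,"y":0,"z":0,"ax":0,"ay":0,"az":0},{"jaw":0,"x":0,"y":0,"z":0,"ax":0,"ay":0,"az":0},{"jaw":0,"x":0,"y":0,"z":0,"ax":0,"ay":0,"az":0}]' 60
python3 -m crank '[{"jaw":0,"x":0,"y":0,"z":0,"ax":0,"ay":0,"az":0},{"jaw":0,"x":0,"y":0,"z":0,"ax":0,"ay":0,"az":0},{"jaw":0,"x":0,"y":0,"z":0,"ax":0,"ay":0,"az":0},{"jaw":0,"x":0,"y":0,"z":0,"ax":0,"ay":0,"az":0}]'
```

```text
t: 3.95
eef_pos: [0.4616, -0.2858, 0.047]
tool_rot: [0.001, 0.164, 0.986, -0.0]
contact_force: [-0.1, 0.3, 6.4]
gripper_width: 0.226
t: 4.45
eef_pos: [0.4616, -0.2858, 0.047]
tool_rot: [0.001, 0.164, 0.986, -0.0]
contact_force: [-1.3, 0.2, 5.8]
gripper_width: 0.221
```

```bash
python3 -m crank '[{"jaw":0,"x":0,"y":0,"z":-15,"ax":0,"ay":0,"az":0},{"jaw":0,"x":0,"y":0,"z":-15,"ax":0,"ay":0,"az":-3.7},{"jaw":0,"x":0,"y":0,"z":-15,"ax":0,"ay":0,"az":-4},{"jaw":0,"x":6,"y":33.5,"z":0,"ax":0,"ay":0,"az":0},{"jaw":0,"x":6,"y":33.5,"z":0,"ax":0,"ay":0,"az":0},{"jaw":0,"x":6,"y":33.5,"z":0,"ax":0,"ay":0,"az":0},{"jaw":0,"x":6,"y":33.5,"z":0,"ax":0,"ay":0,"az":0},{"jaw":0,"x":6,"y":33.5,"z":0,"ax":0,"ay":0,"az":0},{"jaw":0,"x":6,"y":33.5,"z":0,"ax":0,"ay":0,"az":0},{"jaw":0,"x":6,"y":33.5,"z":0,"ax":0,"ay":0,"az":0},{"jaw":0,"x":8,"y":34,"z":0,"ax":0,"ay":0,"az":0},{"jaw":0,"x":0,"y":0,"z":0,"ax":0,"ay":0,"az":0}]'
python3 look.py w3.png
python3 - <<'E'
from h import *; from seg import comps
p,d,c=snap('side'); W=cloud(d,c); np.savez('side2',p=p,W=W)
cv2.imwrite('pics/s3.png',cv2.resize(p[100:380,150:520,::-1],None,fx=2,fy=2))
comps(p,W,'blue',(105,120,30),(130,255,255),(.06,.2))
comps(p,W,'terra',(0,120,60),(11,255,255),(.006,.02))
E
```

```text
t: 5.95
eef_pos: [0.4641, -0.0094, 0.0918]
tool_rot: [0.0, 0.095, 0.995, 0.001]
contact_force: [0.5, -0.2, -2.5]
gripper_width: 0.224
5.95 [ 0.4641 -0.0094  0.0918]
[[-0.982  0.189  0.   ]
 [ 0.189  0.982  0.001]
 [-0.     0.001 -1.   ]]
terra 224 [310. 365.] min [ 0.581 -0.019  0.011] max [ 0.611 -0.008  0.016] rect [595. -14.] [ 9. 34.] 81.7
terra 185 [256. 363.] min [ 0.573 -0.062  0.011] max [ 0.601 -0.052  0.016] rect [587. -57.] [ 6. 30.] 79.1
blue 494 [469.  43.] min [ 0.36  -1.67   0.096] max [ 0.501 -1.565  0.146] rect [  432. -1615.] [127. 135.] 50.1
blue 120 [330. 246.] min [ 0.48  -0.009  0.098] max [ 0.5   -0.003  0.114] rect [488.  -6.] [ 6. 26.] 62.9
blue 755 [369. 255.] min [ 0.414 -0.014  0.099] max [0.455 0.008 0.123] rect [437. -24.] [45. 71.] 7.1
terra 264 [284. 259.] min [ 0.569 -0.072  0.007] max [ 0.6   -0.041  0.016] rect [584. -56.] [34. 33.] 30.2
terra 294 [266. 274.] min [ 0.58  -0.028  0.007] max [0.61  0.003 0.016] rect [594. -14.] [33. 35.] 28.9
```

View pics/s3.png

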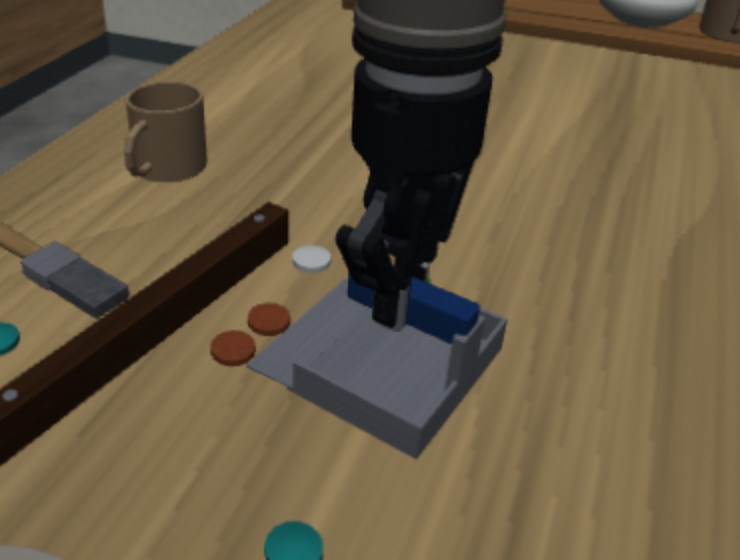

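View pics/w3.png

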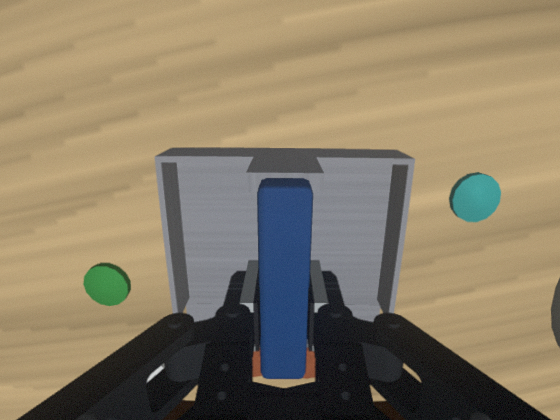

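Side view: the scoop hangs about level at the jaws, with the two spacers just beyond its lip (lip corner about (250,370) in the crop). Wrist view: the bar is square in the jaws from (285,180) to (285,375). Next I'll check the tilt and the offset along the bar.

Run:
```python
from h import *
o=readout.get_obs(); q=o['tool_rot']; M=Ro.from_quat([q[1],q[2],q[3],q[0]]).as_matrix(); S=M@np.diag([-1,1,-1])
print('yaw',np.degrees(np.arctan2(S[1,0],S[0,0])))
W=np.load('wrist.npz')['W']; L=(W-np.array(o['eef_pos']))@S*1000
A=np.vstack([L[175:285,190:240].reshape(-1,3),L[175:285,330:380].reshape(-1,3)]); A=A[~np.isnan(A).any(1)]; A=A[abs(A[:,2]-np.median(A[:,2]))<6]
k=np.linalg.lstsq(np.c_[A[:,:2],np.ones(len(A))],A[:,2],rcond=None)[0]; print('floor slope deg x,y',np.degrees(k[:2]),'z at TCP',k[2],'n',len(A))
for nm,s in(('bar',np.s_[185:240,265:305]),('barback',np.s_[180:200,265:305]),('backwalltop',np.s_[150:157,175:400])):
    B=L[s].reshape(-1,3);B=B[~np.isnan(B).any(1)];print(nm,np.percentile(B,5,0).round(1),np.percentile(B,95,0).round(1))
f=np.load('side2.npz');p,Ws=f['p'],f['W'];Ls=(Ws-np.array(o['eef_pos']))@S*1000
m=(Ls[...,2]>-60)&(Ls[...,2]<-30)&(abs(Ls[...,1])<75)&(Ls[...,0]>-80)&(Ls[...,0]<110)
B=Ls[m];print(len(B),np.percentile(B,[.5,99.5],axis=0).round(1))
B=B[(B[:,1]>25)&(B[:,1]<55)]
for a in range(-60,100,10):
    C=B[(B[:,0]>=a)&(B[:,0]<a+10)]
    if len(C): print(a,len(C),np.median(C[:,2]).round(1))
```

```text
yaw -11.153695186320563
floor slope deg x,y [-0.07182441  0.08234063] z at TCP -41.54887163528612 n 10750
bar [-52.9  -3.8  28.6] [-34.8   9.   31.4]
barback [-53.6  -3.9  21. ] [-49.4   9.   31.2]
backwalltop [-55.9 -46.4 -38.3] [-55.3  56.6 -18.2]
4272 [[-54.7 -58.2 -45.8]
 [ 81.4  65.4 -30.4]]
-60 74 -37.2
-50 10 -42.0
-40 65 -42.3
-30 64 -42.3
-20 67 -42.2
-10 64 -42.1
0 61 -42.1
10 58 -42.1
20 58 -42.1
30 54 -41.7
40 57 -41.7
50 86 -42.2
60 98 -43.2
70 91 -43.7
80 22 -43.9
```

```bash
python3 -m crank '[{"jaw":0,"x":0,"y":-3,"z":15,"ax":0,"ay":0,"az":0},{"jaw":0,"x":0,"y":0,"z":15,"ax":0,"ay":0,"az":0},{"jaw":0,"x":0,"y":0,"z":10,"ax":0,"ay":0,"az":0},{"jaw":0,"x":0,"y":0,"z":3,"ax":0,"ay":0,"az":0},{"jaw":0,"x":0,"y":0,"z":0,"ax":0,"ay":0,"az":0},{"jaw":0,"x":0,"y":0,"z":0,"ax":0,"ay":0,"az":0}]'
python3 -m crank '[{"jaw":0,"x":0,"y":0,"z":1,"ax":0,"ay":0,"az":0},{"jaw":0,"x":0,"y":0,"z":0,"ax":0,"ay":0,"az":0},{"jaw":0,"x":0,"y":0,"z":0,"ax":0,"ay":0,"az":0}]'
python3 -m crank '[{"jaw":0,"x":0,"y":0,"z":1,"ax":0,"ay":0,"az":0},{"jaw":0,"x":0,"y":0,"z":0,"ax":0,"ay":0,"az":0},{"jaw":0,"x":0,"y":0,"z":0,"ax":0,"ay":0,"az":0}]'
```

```text
t: 6.8
eef_pos: [0.464, -0.0153, 0.0486]
tool_rot: [0.0, 0.098, 0.995, 0.0]
contact_force: [-0.2, -1.0, -2.7]
gripper_width: 0.219
t: 7.18
eef_pos: [0.4637, -0.0153, 0.0474]
tool_rot: [0.0, 0.098, 0.995, 0.0]
contact_force: [0.3, 0.4, -2.5]
gripper_width: 0.226
t: 7.55
eef_pos: [0.4638, -0.0153, 0.047]
tool_rot: [0.0, 0.098, 0.995, -0.0]
contact_force: [-2.8, -0.5, 7.9]
gripper_width: 0.222
```

```bash
python3 -m crank '[{"jaw":0,"x":-6,"y":0,"z":0,"ax":0,"ay":0,"az":0},{"jaw":0,"x":-6,"y":0,"z":0,"ax":0,"ay":0,"az":0},{"jaw":0,"x":-6,"y":0,"z":0,"ax":0,"ay":0,"az":0},{"jaw":0,"x":-6,"y":0,"z":0,"ax":0,"ay":0,"az":0},{"jaw":0,"x":-6,"y":0,"z":0,"ax":0,"ay":0,"az":0},{"jaw":0,"x":-6,"y":0,"z":0,"ax":0,"ay":0,"az":0},{"jaw":0,"x":-6,"y":0,"z":0,"ax":0,"ay":0,"az":0},{"jaw":0,"x":-6,"y":0,"z":0,"ax":0,"ay":0,"az":0},{"jaw":0,"x":-6,"y":0,"z":0,"ax":0,"ay":0,"az":0},{"jaw":0,"x":-6,"y":0,"z":0,"ax":0,"ay":0,"az":0},{"jaw":0,"x":-4,"y":0,"z":0,"ax":0,"ay":0,"az":0}]'
python3 -m crank '[{"jaw":0,"x":-4,"y":0,"z":0,"ax":0,"ay":0,"az":0},{"jaw":0,"x":-4,"y":0,"z":0,"ax":0,"ay":0,"az":0},{"jaw":0,"x":-4,"y":0,"z":0,"ax":0,"ay":0,"az":0},{"jaw":0,"x":-4,"y":0,"z":0,"ax":0,"ay":0,"az":0},{"jaw":0,"x":0,"y":0,"z":0,"ax":0,"ay":0,"az":0}]'
python3 - <<'E'
from h import *; from seg import comps
p,d,c=snap('side'); W=cloud(d,c)
cv2.imwrite('pics/s4.png',cv2.resize(p[150:350,120:420,::-1],None,fx=2.5,fy=2.5))
comps(p,W,'terra',(0,120,50),(11,255,255),(.004,.03))
E
```

```text
t: 8.93
eef_pos: [0.5249, -0.0273, 0.047]
tool_rot: [-0.002, 0.097, 0.995, -0.0]
contact_force: [-9.8, 1.4, 15.9]
gripper_width: 0.223
t: 9.55
eef_pos: [0.5412, -0.0304, 0.047]
tool_rot: [-0.001, 0.097, 0.995, -0.0]
contact_force: [-7.1, 0.2, 9.8]
gripper_width: 0.22
terra 246 [266. 250.] min [ 0.607 -0.079  0.008] max [ 0.638 -0.049  0.017] rect [623. -65.] [34. 34.] 61.9
terra 271 [248. 264.] min [ 0.615 -0.035  0.008] max [ 0.648 -0.004  0.017] rect [632. -20.] [33. 35.] 65.2
```

View pics/s4.png

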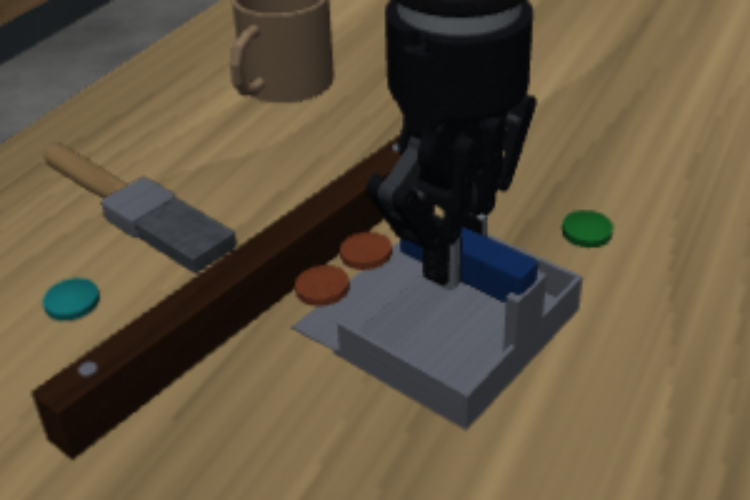

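The spacers now lie against the batten, at (322,285) and (366,250) in the crop, with the lip starting under them. I'll continue slowly.

```bash
python3 -m crank '[{"jaw":0,"x":-3,"y":0,"z":0,"ax":0,"ay":0,"az":0},{"jaw":0,"x":-3,"y":0,"z":0,"ax":0,"ay":0,"az":0},{"jaw":0,"x":-3,"y":0,"z":0,"ax":0,"ay":0,"az":0},{"jaw":0,"x":-3,"y":0,"z":0,"ax":0,"ay":0,"az":0},{"jaw":0,"x":0,"y":0,"z":0,"ax":0,"ay":0,"az":0}]'
python3 -m crank '[{"jaw":0,"x":-3,"y":0,"z":0,"ax":0,"ay":0,"az":0},{"jaw":0,"x":-3,"y":0,"z":0,"ax":0,"ay":0,"az":0},{"jaw":0,"x":-2,"y":0,"z":0,"ax":0,"ay":0,"az":0},{"jaw":0,"x":-2,"y":0,"z":0,"ax":0,"ay":0,"az":0},{"jaw":0,"x":0,"y":0,"z":0,"ax":0,"ay":0,"az":0},{"jaw":0,"x":0,"y":0,"z":0,"ax":0,"ay":0,"az":0}]'
cat > sc.py <<'E'
from h import *; from seg import comps; import sys
o=readout.get_obs(); q=o['tool_rot']; M=Ro.from_quat([q[1],q[2],q[3],q[0]]).as_matrix(); S=M@np.diag([-1,1,-1])
p,d,c=snap('side'); W=cloud(d,c); L=(W-np.array(o['eef_pos']))@S
x0,x1,y0,y1=map(int,sys.argv[2:6])
cv2.imwrite('pics/'+sys.argv[1],cv2.resize(p[y0:y1,x0:x1,::-1],None,fx=2.5,fy=2.5))
hsv=cv2.cvtColor(p,cv2.COLOR_RGB2HSV); m=((cv2.inRange(hsv,(0,120,50),(11,255,255))>0)&(abs(L[...,0])<.15)&(abs(L[...,1])<.08)).astype(np.uint8)
n,l,st,ce=cv2.connectedComponentsWithStats(m)
print(o['eef_pos'])
for i in range(1,n):
    if st[i,4]>30: Q=L[l==i]*1000; print(st[i,4],ce[i].round(),'scoop-frame mid (z rel TCP)',((np.percentile(Q,2,0)+np.percentile(Q,98,0))/2).round(1),'top',np.percentile(Q[:,2],80).round(1))
E
python3 sc.py s5.png 120 420 150 350
```

```text
t: 10.22
eef_pos: [0.5526, -0.0327, 0.047]
tool_rot: [-0.001, 0.097, 0.995, -0.0]
contact_force: [-7.2, 1.2, 10.7]
gripper_width: 0.226
t: 10.98
eef_pos: [0.5621, -0.0346, 0.0471]
tool_rot: [-0.002, 0.097, 0.995, -0.0]
contact_force: [-8.4, 1.6, 12.0]
gripper_width: 0.227
[ 0.56213729 -0.03455798  0.04705691]
217 [265. 250.] scoop-frame mid (z rel TCP) [ 65.  -14.8 -32.4] top -29.3
274 [249. 263.] scoop-frame mid (z rel TCP) [ 65.4  26.4 -32.5] top -29.4
```

```bash
python3 -m crank '[{"jaw":0,"x":-2,"y":0,"z":0,"ax":0,"ay":0,"az":0},{"jaw":0,"x":-2,"y":0,"z":0,"ax":0,"ay":0,"az":0},{"jaw":0,"x":0,"y":0,"z":0,"ax":0,"ay":0,"az":0},{"jaw":0,"x":0,"y":0,"z":0,"ax":0,"ay":0,"az":0}]'
python3 sc.py s5.png 120 420 150 350
```

```text
t: 11.52
eef_pos: [0.5644, -0.0351, 0.0471]
tool_rot: [-0.003, 0.097, 0.995, -0.0]
contact_force: [-13.9, 2.8, 18.6]
gripper_width: 0.231
[ 0.56441611 -0.03507632  0.04705263]
215 [265. 250.] scoop-frame mid (z rel TCP) [ 63.  -13.6 -32.2] top -28.9
274 [249. 262.] scoop-frame mid (z rel TCP) [ 63.5  26.9 -32.4] top -29.0
```

View pics/s5.png

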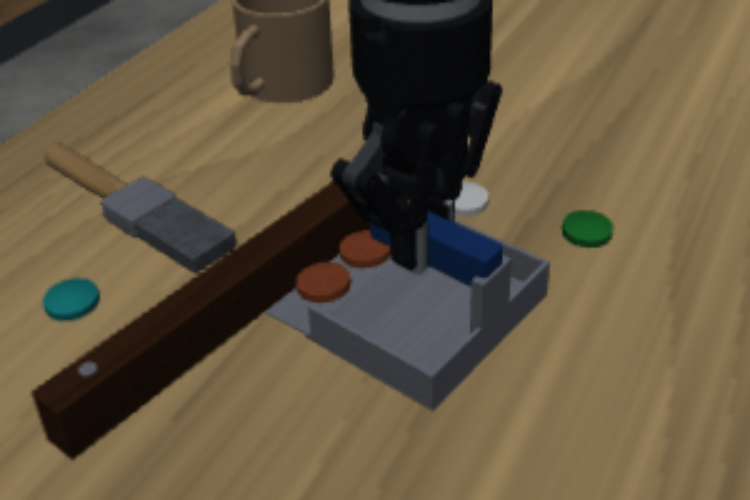

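Both spacers sit on the slope at x≈63 mm, and the lip is at the batten. I'll back off slightly, tilt the mouth up a little, and lift.

```bash
python3 -m crank '[{"jaw":0,"x":2,"y":0,"z":-1,"ax":0,"ay":0,"az":0},{"jaw":0,"x":1,"y":0,"z":-2,"ax":0,"ay":-1,"az":0},{"jaw":0,"x":1,"y":0,"z":-3,"ax":0,"ay":-1.5,"az":0},{"jaw":0,"x":1,"y":0,"z":-4,"ax":0,"ay":-1.5,"az":0},{"jaw":0,"x":1,"y":0,"z":-5,"ax":0,"ay":-1,"az":0},{"jaw":0,"x":0,"y":0,"z":-5,"ax":0,"ay":0,"az":0},{"jaw":0,"x":0,"y":0,"z":-5,"ax":0,"ay":0,"az":0},{"jaw":0,"x":0,"y":0,"z":-3,"ax":0,"ay":0,"az":0},{"jaw":0,"x":0,"y":0,"z":0,"ax":0,"ay":0,"az":0},{"jaw":0,"x":0,"y":0,"z":0,"ax":0,"ay":0,"az":0}]' 80
python3 sc.py s6.png 120 420 120 320
```

```text
t: 12.82
eef_pos: [0.5606, -0.0345, 0.0742]
tool_rot: [0.044, 0.098, 0.994, -0.004]
contact_force: [-0.5, 0.4, -3.3]
gripper_width: 0.219
[ 0.56056705 -0.03447875  0.07421665]
243 [265. 234.] scoop-frame mid (z rel TCP) [ 64.4 -15.2 -33.8] top -29.3
303 [248. 247.] scoop-frame mid (z rel TCP) [ 64.4  26.  -33. ] top -29.4
```

View pics/s6.png

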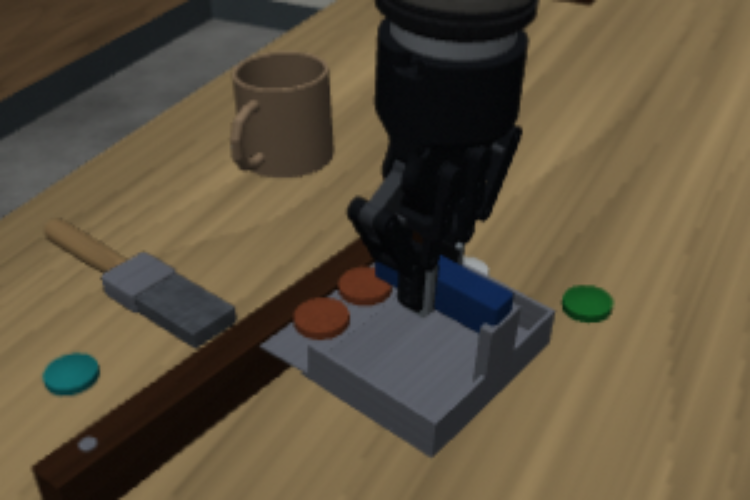

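```bash
python3 -m crank '[{"jaw":0,"x":0,"y":0,"z":-5,"ax":0,"ay":0,"az":0},{"jaw":0,"x":0,"y":0,"z":-10,"ax":0,"ay":0,"az":0},{"jaw":0,"x":0,"y":0,"z":-12,"ax":0,"ay":0,"az":0},{"jaw":0,"x":0,"y":0,"z":-12,"ax":0,"ay":0,"az":0},{"jaw":0,"x":0,"y":0,"z":-7,"ax":0,"ay":0,"az":0},{"jaw":0,"x":0,"y":0,"z":-4,"ax":0,"ay":0,"az":0},{"jaw":0,"x":0,"y":0,"z":0,"ax":0,"ay":0,"az":0},{"jaw":0,"x":0,"y":0,"z":0,"ax":0,"ay":0,"az":0},{"jaw":0,"x":0,"y":6,"z":0,"ax":0,"ay":0,"az":0},{"jaw":0,"x":0,"y":12,"z":0,"ax":0,"ay":0,"az":0},{"jaw":0,"x":2,"y":18,"z":0,"ax":0,"ay":0,"az":0},{"jaw":0,"x":2,"y":18,"z":0,"ax":0,"ay":0,"az":0}]'
python3 -m crank '[{"jaw":0,"x":2,"y":20,"z":0,"ax":0,"ay":0,"az":0},{"jaw":0,"x":2,"y":20,"z":0,"ax":0,"ay":0,"az":0},{"jaw":0,"x":2,"y":20,"z":0,"ax":0,"ay":0,"az":0},{"jaw":0,"x":2,"y":20,"z":0,"ax":0,"ay":0,"az":0},{"jaw":0,"x":2,"y":20,"z":0,"ax":0,"ay":0,"az":0},{"jaw":0,"x":2,"y":20,"z":0,"ax":0,"ay":0,"az":0},{"jaw":0,"x":2,"y":20,"z":0,"ax":0,"ay":0,"az":0},{"jaw":0,"x":2,"y":20,"z":0,"ax":0,"ay":0,"az":0},{"jaw":0,"x":2,"y":20,"z":0,"ax":0,"ay":0,"az":0},{"jaw":0,"x":2,"y":20,"z":0,"ax":0,"ay":0,"az":0},{"jaw":0,"x":2,"y":18,"z":0,"ax":0,"ay":0,"az":0},{"jaw":0,"x":2,"y":18,"z":0,"ax":0,"ay":0,"az":0}]'
python3 -m crank '[{"jaw":0,"x":0,"y":16,"z":0,"ax":0,"ay":0,"az":0},{"jaw":0,"x":0,"y":12,"z":0,"ax":0,"ay":0,"az":0},{"jaw":0,"x":0,"y":8,"z":0,"ax":0,"ay":0,"az":0},{"jaw":0,"x":0,"y":4,"z":0,"ax":0,"ay":0,"az":0},{"jaw":0,"x":0,"y":0,"z":0,"ax":0,"ay":0,"az":0},{"jaw":0,"x":0,"y":0,"z":0,"ax":0,"ay":0,"az":0}]'
python3 - <<'E'
from h import *; from seg import comps
o=readout.get_obs(); p,d,c=snap('scene'); W=cloud(d,c)
cv2.imwrite('pics/c7.png',cv2.resize(p[80:280,300:560,::-1],None,fx=2.5,fy=2.5))
q=o['tool_rot']; M=Ro.from_quat([q[1],q[2],q[3],q[0]]).as_matrix(); print((M@np.diag([-1,1,-1])).round(3),o['eef_pos'])
comps(p,W,'terra',(0,120,50),(11,255,255),(.03,.15))
E
```

```text
t: 14.38
eef_pos: [0.5626, 0.0218, 0.1235]
tool_rot: [0.043, 0.097, 0.994, -0.004]
contact_force: [0.2, 0.3, -3.0]
gripper_width: 0.223
t: 15.88
eef_pos: [0.5849, 0.2574, 0.1214]
tool_rot: [0.043, 0.098, 0.994, -0.004]
contact_force: [-0.1, 0.2, -3.0]
gripper_width: 0.221
t: 16.62
eef_pos: [0.5926, 0.2948, 0.1214]
tool_rot: [0.043, 0.098, 0.994, -0.005]
contact_force: [-0.2, 0.1, -4.9]
gripper_width: 0.219
[[ 0.977  0.195 -0.085]
 [-0.194  0.981  0.018]
 [ 0.087 -0.001  0.996]] [0.59261393 0.29475913 0.12142876]
terra 1300 [59. 53.] min [-0.141 -0.541  0.033] max [-0.068 -0.453  0.122] rect [-112. -500.] [97. 94.] 74.8
terra 218 [511. 178.] min [0.651 0.287 0.09 ] max [0.68  0.315 0.099] rect [663. 303.] [33. 34.] 51.7
terra 213 [489. 179.] min [0.642 0.245 0.091] max [0.672 0.274 0.099] rect [658. 258.] [34. 29.] 43.9
```

View pics/c7.png

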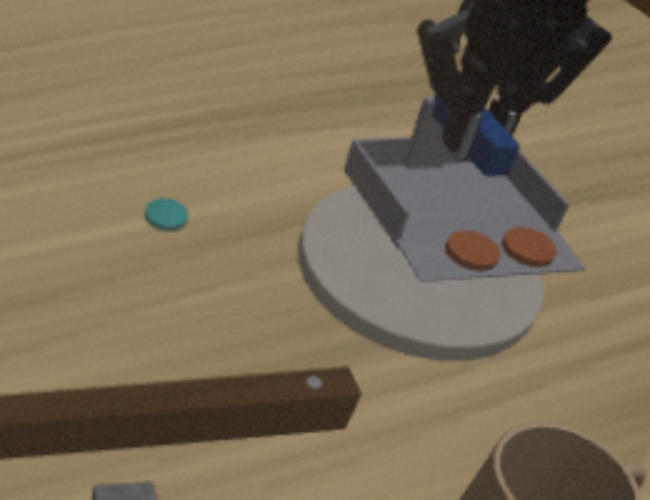

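The scoop is over the bat with both spacers aboard, at (472,250) and (529,246) in the crop. I'll level it and lower it.

```bash
python3 -m crank '[{"jaw":0,"x":0,"y":0,"z":0,"ax":0,"ay":1.5,"az":0},{"jaw":0,"x":0,"y":0,"z":0,"ax":0,"ay":2,"az":0},{"jaw":0,"x":0,"y":0,"z":0,"ax":0,"ay":1.5,"az":0},{"jaw":0,"x":0,"y":0,"z":6,"ax":0,"ay":0,"az":0},{"jaw":0,"x":0,"y":0,"z":10,"ax":0,"ay":0,"az":0},{"jaw":0,"x":0,"y":0,"z":10,"ax":0,"ay":0,"az":0},{"jaw":0,"x":0,"y":0,"z":10,"ax":0,"ay":0,"az":0},{"jaw":0,"x":0,"y":0,"z":8,"ax":0,"ay":0,"az":0},{"jaw":0,"x":0,"y":0,"z":5,"ax":0,"ay":0,"az":0},{"jaw":0,"x":0,"y":0,"z":3,"ax":0,"ay":0,"az":0},{"jaw":0,"x":0,"y":0,"z":0,"ax":0,"ay":0,"az":0},{"jaw":0,"x":0,"y":0,"z":0,"ax":0,"ay":0,"az":0}]'
python3 -m crank '[{"jaw":0,"x":0,"y":0,"z":1,"ax":0,"ay":0,"az":0},{"jaw":0,"x":0,"y":0,"z":1,"ax":0,"ay":0,"az":0},{"jaw":0,"x":0,"y":0,"z":0,"ax":0,"ay":0,"az":0},{"jaw":0,"x":0,"y":0,"z":0,"ax":0,"ay":0,"az":0}]'
python3 -m crank '[{"jaw":0,"x":0,"y":0,"z":1,"ax":0,"ay":0,"az":0},{"jaw":0,"x":0,"y":0,"z":0,"ax":0,"ay":0,"az":0},{"jaw":0,"x":0,"y":0,"z":0,"ax":0,"ay":0,"az":0}]'
```

```text
t: 18.18
eef_pos: [0.5928, 0.2957, 0.0698]
tool_rot: [0.0, 0.098, 0.995, 0.0]
contact_force: [-0.2, 0.1, -3.1]
gripper_width: 0.222
t: 18.68
eef_pos: [0.5925, 0.2955, 0.0675]
tool_rot: [-0.0, 0.098, 0.995, 0.0]
contact_force: [-0.1, 1.0, -2.4]
gripper_width: 0.221
t: 19.05
eef_pos: [0.5926, 0.2955, 0.0665]
tool_rot: [0.0, 0.098, 0.995, 0.0]
contact_force: [-0.0, 0.2, -3.1]
gripper_width: 0.219
```

```bash
python3 -m crank '[{"jaw":0,"x":0,"y":0,"z":1,"ax":0,"ay":0,"az":0},{"jaw":0,"x":0,"y":0,"z":0,"ax":0,"ay":0,"az":0},{"jaw":0,"x":0,"y":0,"z":0,"ax":0,"ay":0,"az":0}]'
python3 -m crank '[{"jaw":0,"x":0,"y":0,"z":0.7,"ax":0,"ay":0,"az":0},{"jaw":0,"x":0,"y":0,"z":0,"ax":0,"ay":0,"az":0},{"jaw":0,"x":0,"y":0,"z":0,"ax":0,"ay":0,"az":0}]'
```

```text
t: 19.42
eef_pos: [0.5925, 0.2955, 0.0655]
tool_rot: [-0.0, 0.098, 0.995, 0.0]
contact_force: [0.2, -0.9, -3.4]
gripper_width: 0.217
t: 19.8
eef_pos: [0.5926, 0.2956, 0.0652]
tool_rot: [0.0, 0.098, 0.995, 0.0]
contact_force: [-2.1, -0.4, 2.4]
gripper_width: 0.222
```

```bash
python3 -m crank '[{"jaw":28,"x":0,"y":0,"z":0,"ax":0,"ay":0,"az":0},{"jaw":36,"x":0,"y":0,"z":0,"ax":0,"ay":0,"az":0},{"jaw":45,"x":0,"y":0,"z":0,"ax":0,"ay":0,"az":0},{"jaw":65,"x":0,"y":0,"z":0,"ax":0,"ay":0,"az":0},{"jaw":80,"x":0,"y":0,"z":0,"ax":0,"ay":0,"az":0},{"jaw":80,"x":0,"y":0,"z":0,"ax":0,"ay":0,"az":0},{"jaw":80,"x":0,"y":0,"z":-8,"ax":0,"ay":0,"az":0},{"jaw":80,"x":0,"y":0,"z":-20,"ax":0,"ay":0,"az":0},{"jaw":80,"x":0,"y":0,"z":-30,"ax":0,"ay":0,"az":0},{"jaw":80,"x":0,"y":0,"z":-40,"ax":0,"ay":0,"az":0},{"jaw":80,"x":0,"y":0,"z":-30,"ax":0,"ay":0,"az":0},{"jaw":80,"x":0,"y":0,"z":0,"ax":0,"ay":0,"az":0}]'
python3 -m crank '[{"jaw":80,"x":0,"y":0,"z":0,"ax":0,"ay":0,"az":0},{"jaw":80,"x":0,"y":0,"z":0,"ax":0,"ay":0,"az":0}]'
python3 look.py w8.png
python3 - <<'E'
from h import *
o=readout.get_obs();print(o['joint_vel'])
p,d,c=snap('scene'); W=cloud(d,c)
from seg import comps
comps(p,W,'terra',(0,120,50),(11,255,255),(.02,.06)); comps(p,W,'blue',(105,120,30),(130,255,255),(.05,.12))
B=np.load('wrist.npz')['W']; m=(B[...,2]>.019)&(B[...,2]<.025)&(abs(B[...,0]-.58)<.05)&(abs(B[...,1]-.295)<.05); Q=B[m]
k=np.linalg.lstsq(np.c_[Q[:,:2],np.ones(len(Q))],Q[:,2],rcond=None)[0];print('floor slope deg',np.degrees(k[:2]),np.median(Q[:,2]))
E
```

```text
t: 21.3
eef_pos: [0.5944, 0.2967, 0.1976]
tool_rot: [0.003, 0.098, 0.995, 0.002]
contact_force: [-0.3, 1.3, -1.3]
gripper_width: 0.798
t: 21.55
eef_pos: [0.5919, 0.2951, 0.1917]
tool_rot: [-0.001, 0.098, 0.995, -0.001]
contact_force: [0.3, -0.7, -0.3]
gripper_width: 0.799
21.55 [0.5919 0.2951 0.1917]
[[-0.981  0.194 -0.002]
 [ 0.194  0.981 -0.001]
 [ 0.001 -0.001 -1.   ]]
blue 2800 [285. 194.] min [0.542 0.283 0.093] max [0.623 0.312 0.097] rect [583. 297.] [19. 86.] 78.2
terra 722 [262. 251.] min [0.634 0.249 0.031] max [0.665 0.276 0.037] rect [651. 262.] [34. 29.] 16.0
terra 813 [310. 250.] min [0.642 0.292 0.031] max [0.674 0.321 0.037] rect [660. 307.] [31. 35.] 60.3
[-0.00183292  0.00247245 -0.00069273 -0.00355723 -0.00224456  0.00037959
 -0.00044404]
terra 353 [66. 71.] min [-0.112 -0.541  0.022] max [-0.068 -0.452  0.059] rect [ -88. -494.] [45. 96.] 12.7
terra 210 [497. 201.] min [0.646 0.288 0.028] max [0.677 0.32  0.036] rect [662. 304.] [35. 31.] 50.4
terra 215 [476. 203.] min [0.638 0.246 0.028] max [0.669 0.277 0.036] rect [653. 262.] [34. 33.] 0.9
blue 230 [482. 152.] min [0.547 0.281 0.093] max [0.626 0.307 0.096] rect [586. 295.] [18. 83.] 77.3
floor slope deg [ 0.82696714 -0.37444702] 0.023204772482506405
```

View pics/w8.png

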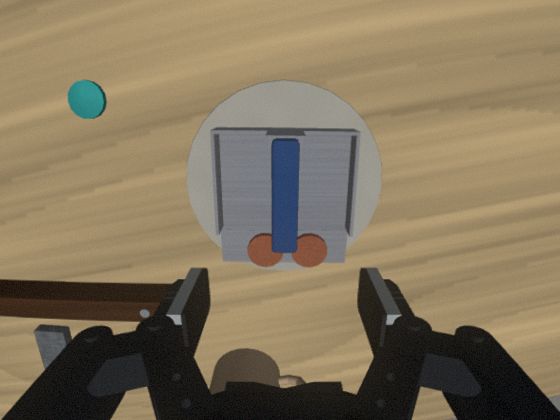

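The wrist view shows the scoop centred on the bat with both spacers, at (264,250) and (310,250), inside the lip. The gripper is clear, so I'm handing in.

```bash
python3 -c "from station import ticket; print(ticket.hand_in())"
```

```text
the job is handed in; nothing more can be done
None
```

I pushed the scoop by its blue bar until both terracotta spacers were trapped against the batten and rode up onto it. I then lifted it clear, set it level on the plaster bat, let go, and handed in at about 22 s. The hand-in gives no verdict.

**Last checks, all within limits:**

| Check | Measured | Limit |
|---|---|---|
| Grip bar centre from bat centre | about 1–3 mm | 40 mm |
| Grip bar centre height | about 82 mm | 74–88 mm |
| Scoop tilt | under 1° | about 7° |
| Spacer centres ahead of grip point | about 64 mm | 73 mm |
| Gripper height above placing position | about 125 mm (open, touching nothing) | touching nothing |

- **Force:** the highest contact-force readings after each move were about 23 N, against the 120 N wrist limit.
- **Disagreement:** camera estimates of the same objects differed by about 2–5 mm, too little to matter.
- **Refused command:** my first two moves were refused for missing keys, before anything moved, and I resent them complete.

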